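Read a soda keg's pressure with a stick gauge

ROBOT

A 7-joint arm with a two-finger parallel gripper is mounted at the origin on a cart in front of the work surface, level with it; the furniture and walls round the work are solid. World frame = base frame: x ahead of the robot, y to its left, z up, the work surface at z = 0. Lengths are in m, angles in rad, forces in N, time in s.
With the tool pointing down it reaches from about 0.4 to 0.85 m from the base axis. Payload 4.4 kg.
Tool frame: the origin (TCP) lies midway between the tips of the shut fingers; the grasp point (between the pads) lies 19 mm behind it; z points along the fingers, x is the direction in which the jaws open and shut, and the axes are right-handed (so a half turn about z gives the same grasp; the last joint's range is limited). The gripper opens to 94 mm and grips with 3 to 60 N. Pads are 16 mm wide; open, the fingers measure 119 mm over their backs; the gripper's body (75 mm by 177 mm) begins 78 mm behind the grasp point.
Start: joints at [1.11, 0.628, 0.038, 1.517, -0.027, 0.996, -0.02], TCP at [0.25, -0.6, 0.205] pointing down, gripper open.
Joint ranges: [-3.06, 3.06], [-0.37, 2.12], [-1.25, 1.32], [0.18, 2.47], [-1.1, 4.24], [0.23, 1.98], [-2.94, 2.94]. Speed limits (rad/s): [2.57, 2.57, 3.14, 3.14, 3.14, 3.14, 3.14].

INTERFACE

Orientations are given as a rotation vector (axis times angle).
In Python, from plant import ctrl gives the robot as it stands.
- The arm moves only by the tool send_rows, never from a script. Its argument "commands" is one flat list of numbers, 6 for each row, row after row: the shift along the tool's x, y, z scaled (see below), then the turn, a rotation vector about the tool's x, y, z scaled (see below). A call has 1 to 10 rows; each row is the pose to reach, as a shift and turn from the pose measured when the call began, along the tool's axes at that moment; what a row does not reach only later rows make up. The controller multiplies each number of a shift by 600 mm and each number of a turn by 90 degrees. A row lasts 1/12 s, in which the tool goes at most 41.7 mm and 7.16 degrees, less where a joint would pass 70% of its speed; a pose out of reach is approached as far as the arm can. A call with a number of a shift or a turn outside -1 to 1 is refused whole. A call with a gripper value outside its range is refused whole. "fingers" is the opening, from -1 (shut) to 1 (fully open), so that 0 is half open, set as the call begins (left out, the last holds). The fingers move at their own pace and stop on an object; "grip_force" is the grip in N (left out, the last holds). Time passes only in rows, so rows that repeat a pose let the fingers close. It gives the time, the measured TCP pose, the force and the opening at its end, in the units of the state.
- ctrl.get_state(): the state, without advancing time (a new reading comes with each control period).
- ctrl.camera(name): name is "side" or "top" or "wrist"; returns a dict with "img" (400x640x3 uint8, red, green, blue), "range_z" (400x640 float32, m along the optical axis (not along the pixel's ray), 0 where there is no reading), "K" (3x3 intrinsics, pixels), "D" ([k1, k2, p1, p2, k3] as OpenCV has them; the pictures are not rectified), "position" and "rotation" of the camera in the world. Camera axes: x right, y down, z forward; pixel columns grow to the right and rows downward; lengths in m; the calibration is good to about 2 mm. A picture is of the moment at which its call begins.
- ctrl.close_job(): hands the job in, once; it reports no verdict.
The state is a dict: "clock": time; "q": joint angles; "joint_velocities": joint speeds; "joint_torque": joint torques, N m; "ee_pos": TCP position; "orientation": TCP orientation; "contact_force": force on the tool from outside, world axes, zero at the start; "moment": the same for the moment, N m; "finger_gap": opening from 0.0 (shut) to 1.0 (fully open).
Only numpy, scipy, OpenCV 4.12 (cv2) and the standard library are available. Lean on these libraries where they do the work, as an engineer would, in place of code of your own. Each camera call takes 0.05 s, during which the arm holds its last target.

TASK

Take the stick pressure gauge out of its wooden stand and press it straight down over the slim valve stem on the little soda keg until its mouth sits firmly home on the rubber seat, and keep it pressed there for a second so that the pressure pushes the indicator rod out; press firmly but do not lean on it hard. Then stand the gauge fully back in its stand with the rod still out, so that the reading can be seen, and leave the jigger, lime and glass where they are.

Things in the scene. Friction and masses are not known exactly. Their poses are not given: they have to be found in the camera images.
- gauge: Stick pressure gauge, upright, 115 mm tall, 0.14 kg; origin at the centre of its lower open end, z up along its axis. At the bottom a brass bell-mouthed chuck, 28 mm across outside over its lowest 6 mm, 21 mm from 12 mm up; its bore is 21 mm wide at the mouth, narrowing to 14 mm at 12 mm up, 32 mm deep. Above it a straight barrel with a black round grip sleeve.
- gauge_mid (a point): Middle of the gauge's black grip sleeve (19 mm across, 58 to 106 mm up), on its axis, 82 mm above its lower end: the place to grip. The rod's top is 37 mm above this point and comes up to 25 mm further out: keep that space free between the fingers.
- gauge_mouth (a point): Centre of the gauge's lower end, which seats on the valve. The stem yields at only 3 to 7 N, pushing the rod out; when this end meets the rubber seat the force rises steeply, about 5 N per mm. Home: the whole push over 12 N, upright, rod out, for half a second. Over 22 N damages the valve; 15 to 18 N is a good push.
- rod (a joint): Indicator rod, m out of the barrel: 0 at the start, at most 0.0245. Its foot sits 5 mm inside the gauge's mouth, where the valve stem pushes it up. It stays where it was pushed. A full reading depends on the keg's hidden pressure: 6 to 23 mm.
- keg: Fixed steel soda keg, 132 mm across, 80 mm tall to its flat lid; origin at the centre of its underside, z up. On the lid stand the slim brass gas valve, 27 mm from the axis towards the keg's -x, and a broad low black dispensing post (25 mm across, 15 mm tall) 28 mm towards its +x, not used here.
- keg_valve (a point): Point on the keg lid (80 mm above the worktop) under the upright gas valve, on its axis. The valve: a brass neck, on it a round rubber seat 33 mm across, and from its middle a brass stem 11 mm across, 30 mm tall, bevelled tip. The neck is screwed in differently on each keg: seat top 13 to 38 mm, stem tip 43 to 68 mm above this point; not measured, to be felt.
- stand: Fixed dark wooden block 75 x 75 x 30 mm, origin at the centre of its underside, with a bevelled round socket 31 mm wide in the middle of its top, 22 mm deep (socket floor 8 mm above the worktop). The gauge stands in it, mouth down, lower end 8 mm above the worktop.
- jigger: Loose copper jigger, 43 mm across, 84 mm tall, origin at the centre of its underside; leave alone.
- lime: Loose lime, 60 x 48 x 48 mm, origin at its underside; leave alone.
- glass: Loose rocks glass, 92 mm across, 97 mm tall, origin at the centre of its underside; leave alone.
There are look-alikes about, which are no part of the job. What is shaped like the keg but purple is not meant. Of the things that look like the stand, the smaller one is meant.

How it is judged:
By the outcome, as a careful person would: the job done as asked, in the order asked, and still so for the second after the job is handed in, with the robot touching nothing.
It also fails if it takes over 64 s, if anything falls off the work surface, if the arm or the gripper's body presses on something with over 40 N, if the wrist force passes 120 N, or if a joint passes its speed limit or range.

## Working session

There is one attempt and no reset: what is moved stays moved. The work goes in short steps, Python scripts to look and compute and a tool call to move; the robot and the scene stay as the last step left them, time stands still between calls to the robot, and variables do not carry over. Pictures are saved under pics/ and viewed, and the job is handed in when it is done.

Besides the shell and the picture viewer there is one more tool, called after ">>>" by a JSON object that holds its "name" and its "arguments". send_rows: Moves the arm, as the interface text tells. Shifts and turns lie within -1 to 1; 1 stands for 600 mm of shift or 90 degrees of turn. Its arguments: {"type":"object","properties":{"commands":{"type":"array","items":{"type":"number"}},"fingers":{"type":"number"},"grip_force":{"type":"number"}},"required":["commands"]}

```bash
ls; mkdir -p pics
cat > h.py <<'E'
import numpy as np, cv2
from scipy.spatial.transform import Rotation as R
from plant import ctrl
def snap(name,fn):
    c=ctrl.camera(name); cv2.imwrite(f'pics/{fn}.png',c['img'][:,:,::-1])
    np.savez(f'pics/{fn}.npz',**{k:np.asarray(v) for k,v in c.items() if k!='name'}); return c
def pt(c,u,v,z=None):
    K=np.asarray(c['K']);D=np.asarray(c['D'],float)
    n=cv2.undistortPoints(np.array([[[u,v]]],float),K,D)[0,0]
    d=np.array([n[0],n[1],1.]);Rm=np.asarray(c['rotation']);p=np.asarray(c['position'])
    if Rm.shape!=(3,3): Rm=R.from_rotvec(Rm).as_matrix() if Rm.size==3 else Rm
    w=Rm@d
    if z is not None: return p+w*(z-p[2])/w[2]
    r=c['range_z'][int(round(v)),int(round(u))]
    return p+w*r
def cloud(c):
    K=np.asarray(c['K']);D=np.asarray(c['D'],float)
    h,w=c['range_z'].shape
    uu,vv=np.meshgrid(np.arange(w),np.arange(h))
    n=cv2.undistortPoints(np.stack([uu,vv],-1).reshape(-1,1,2).astype(float),K,D).reshape(h,w,2)
    d=np.concatenate([n,np.ones((h,w,1))],-1)*c['range_z'][...,None]
    return d@np.asarray(c['rotation']).T+np.asarray(c['position'])
def st():
    s=ctrl.get_state()
    for k in ('clock','q','ee_pos','orientation','contact_force','moment','finger_gap'): print(k,np.round(s[k],4))
    return s
E
python3 - <<'E'
from h import *
st()
for n in('side','top','wrist'):
    c=snap(n,n+'0'); print(n,c['position'],np.round(c['rotation'],3).tolist())
E
```

```text
pics
clock 0.0
q [ 1.1102  0.6294  0.0384  1.5183 -0.027   0.9963 -0.0199]
ee_pos [ 0.2498 -0.5994  0.2046]
orientation [-2.6132e+00  1.7420e+00  2.5000e-03]
contact_force [-0.726  -0.2693  0.3829]
moment [ 0.0073 -0.0312 -0.022 ]
finger_gap 1.0007
side [-0.05743573  0.35802248  1.12379667] [-1.223, 2.45, -0.837]
top [ 0.03621536 -0.354777    1.84252953] [-2.416, 1.56, -0.236]
wrist [ 0.31537491 -0.57259378  0.38517971] [2.436, -1.627, -0.205]
```

```bash
sed -i "s/d@np.asarray(c\['rotation'\]).T/d@R.from_rotvec(np.asarray(c['rotation'])).as_matrix().T/" h.py
```

```text
(no output)
```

View pics/side0.png

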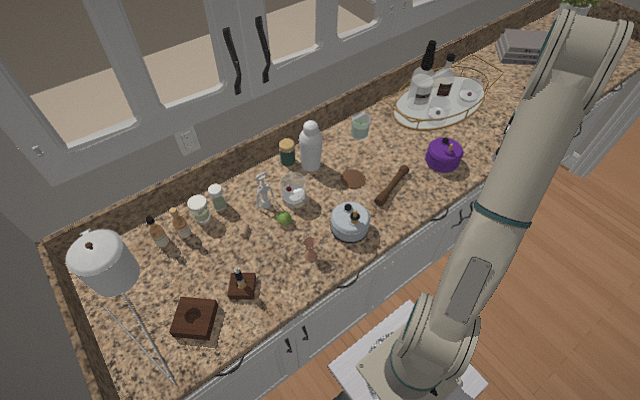

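View pics/top0.png

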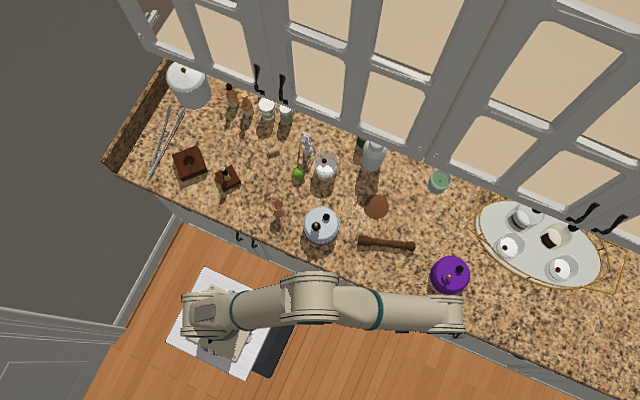

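View pics/wrist0.png

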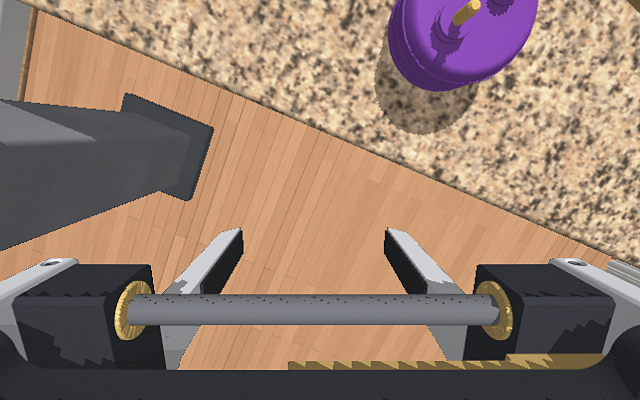

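```bash
python3 - <<'E'
import numpy as np,cv2
for n,boxes in(('side0',[(200,240,90,80),(305,180,90,80)]),('top0',[(200,145,60,60),(290,195,65,60)])):
    im=cv2.imread(f'pics/{n}.png')
    o=[cv2.resize(im[y:y+h,x:x+w],(400,300 if n[0]=='s' else 300),interpolation=cv2.INTER_CUBIC) if 0 else cv2.resize(im[y:y+h,x:x+w],None,fx=380/w,fy=380/w,interpolation=cv2.INTER_CUBIC)[:337] for x,y,w,h in boxes]
    m=min(a.shape[0] for a in o); cv2.imwrite(f'pics/{n}_crop.png',np.hstack([a[:m] for a in o]))
E
python3 - <<'E'
from h import *
for n in('side0','top0'):
    c=dict(np.load(f'pics/{n}.npz')); P=cloud(c)
    for nm,(u0,v0,u1,v1) in ({'stand':(218,262,262,305),'keg':(325,195,375,245),'big':(165,293,222,343),'lime':(274,208,294,226)} if n=='side0' else {'stand':(210,160,245,195),'keg':(298,200,345,250),'big':(168,143,212,185),'purp':(428,250,474,297)}).items():
        q=P[v0:v1,u0:u1].reshape(-1,3)
        print(n,nm,'zmax',q[:,2].max())
        for lo,hi in((.02,.04),(.07,.09),(.09,.15),(.1,.13)):
            m=(q[:,2]>lo)&(q[:,2]<hi); 
            if m.sum()>3: print(lo,hi,m.sum(),np.round(q[m].mean(0),4),np.round(q[m].min(0),3),np.round(q[m].max(0),3))
E
```

```text
side0 stand zmax 1.1237966729856406
0.02 0.04 495 [0.4788 0.2333 0.0283] [0.431 0.181 0.02 ] [0.535 0.284 0.038]
0.07 0.09 22 [0.4778 0.2328 0.0808] [0.473 0.222 0.071] [0.485 0.241 0.089]
0.09 0.15 64 [0.4803 0.2326 0.1133] [0.474 0.222 0.09 ] [0.491 0.241 0.129]
0.1 0.13 55 [0.4808 0.2321 0.1165] [0.474 0.222 0.1  ] [0.491 0.241 0.129]
side0 keg zmax 1.1237966729856406
0.02 0.04 115 [ 0.4185 -0.14    0.0299] [ 0.389 -0.313  0.02 ] [ 0.496 -0.107  0.04 ]
0.07 0.09 786 [ 0.4493 -0.1656  0.078 ] [ 0.39  -0.234  0.07 ] [ 0.515 -0.108  0.089]
0.09 0.15 130 [ 0.4412 -0.1673  0.1085] [ 0.413 -0.193  0.09 ] [ 0.492 -0.148  0.143]
0.1 0.13 63 [ 0.426  -0.1623  0.1128] [ 0.413 -0.181  0.1  ] [ 0.446 -0.148  0.128]
side0 big zmax 1.1237966729856406
0.02 0.04 583 [0.4707 0.3918 0.0356] [0.403 0.318 0.02 ] [0.547 0.464 0.04 ]
side0 lime zmax 1.1237966729856406
0.02 0.04 104 [ 0.6017 -0.003   0.0317] [ 0.583 -0.029  0.021] [0.634 0.017 0.04 ]
top0 stand zmax 1.8425295305231424
0.02 0.04 302 [0.4804 0.2264 0.03  ] [0.433 0.178 0.02 ] [0.529 0.282 0.04 ]
0.07 0.09 11 [0.4804 0.2239 0.0805] [0.474 
[... 339 characters left out ...]
6] [ 0.39 -0.24  0.07] [ 0.517 -0.112  0.09 ]
0.09 0.15 115 [ 0.4467 -0.1749  0.1077] [ 0.412 -0.227  0.09 ] [ 0.502 -0.15   0.148]
0.1 0.13 65 [ 0.433  -0.1687  0.1128] [ 0.414 -0.192  0.1  ] [ 0.483 -0.15   0.129]
top0 big zmax 1.8425295305231424
0.02 0.04 320 [0.4726 0.3848 0.0347] [0.402 0.315 0.02 ] [0.548 0.459 0.04 ]
top0 purp zmax 1.8425295305231424
0.02 0.04 59 [ 0.4324 -0.6395  0.0286] [ 0.41  -0.716  0.02 ] [ 0.492 -0.603  0.04 ]
0.07 0.09 887 [ 0.4741 -0.6666  0.0794] [ 0.411 -0.731  0.07 ] [ 0.54  -0.605  0.09 ]
0.09 0.15 103 [ 0.4695 -0.6661  0.0976] [ 0.422 -0.707  0.09 ] [ 0.514 -0.619  0.126]
0.1 0.13 23 [ 0.4598 -0.6576  0.1101] [ 0.443 -0.695  0.101] [ 0.508 -0.64   0.126]
```

View pics/side0_crop.png

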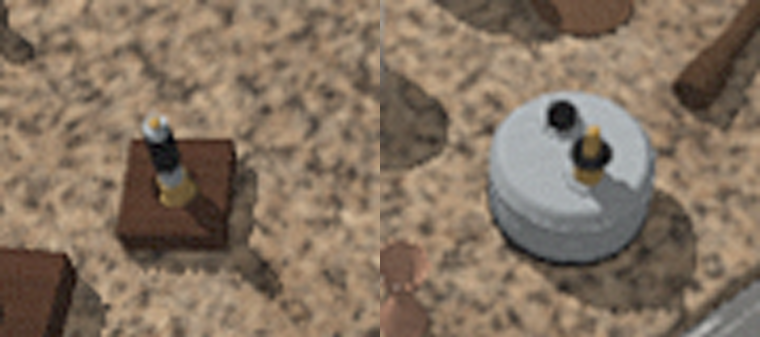

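View pics/top0_crop.png

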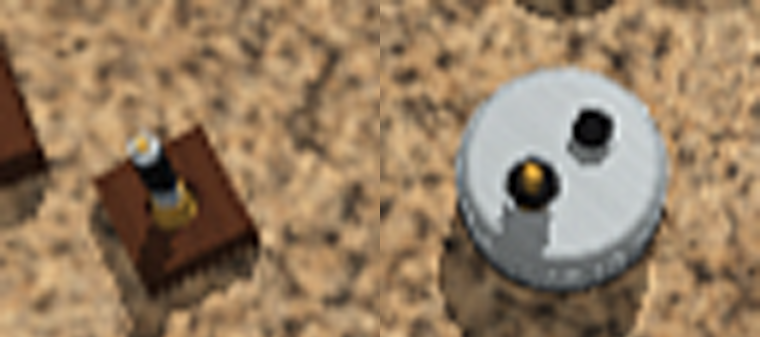

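```bash
cat >> h.py <<'E'
def go(target,rotvec=None):
    s=ctrl.get_state(); Rt=R.from_rotvec(s['orientation']); p=np.asarray(s['ee_pos'])
    d=Rt.inv().apply(np.asarray(target)-p)/0.6
    r=(Rt.inv()*R.from_rotvec(rotvec)).as_rotvec()/(np.pi/2) if rotvec is not None else np.zeros(3)
    print('cmd',np.round(np.r_[d,r],4).tolist(),'dist',np.linalg.norm(d)*.6)
E
python3 - <<'E'
from h import *
c=dict(np.load('pics/wrist0.npz')); Rm=R.from_rotvec(c['rotation']).as_matrix()
s=ctrl.get_state();Rt=R.from_rotvec(s['orientation'])
print(Rm[:,2],Rt.as_matrix())
print('cam in tool',Rt.inv().apply(c['position']-s['ee_pos']), c['K'].tolist(),c['D'])
go([.38,-.19,.33],[-np.pi*.8321,np.pi*.5547,0])
for n in('side0','top0'):
    c=dict(np.load(f'pics/{n}.npz')); P=cloud(c);q=P.reshape(-1,3)
    for lo in(.06,.1,.15,.2,.3,.4):
        m=(q[:,2]>lo)&(q[:,2]<lo+.1)&(q[:,0]>.3)&(q[:,0]<.75)&(abs(q[:,1])<.5); print(n,lo,m.sum(),q[m].min(0).round(3) if m.sum() else '',q[m].max(0).round(3) if m.sum() else '')
E
```

```text
[-0.2270028  -0.09218106 -0.96952173] [[ 3.84618109e-01 -9.23075624e-01 -5.49964557e-04]
 [-9.23074704e-01 -3.84618502e-01  1.30329973e-03]
 [-1.41457075e-03  6.38569507e-06 -9.99998999e-01]]
cam in tool [ 8.70905655e-05 -7.08529886e-02 -1.80388694e-01] [[286.3060154983557, 0.0, 313.2401498397241], [0.0, 286.3060154983557, 203.77129680177197], [0.0, 0.0, 1.0]] [-0.00414379  0.          0.          0.          0.        ]
cmd [-0.5469, -0.4628, -0.2079, -0.0001, 0.0009, -0.0] dist 0.4475861763865014
side0 0.06 2520 [ 0.388 -0.279  0.06 ] [0.75 0.5  0.16]
side0 0.1 1121 [ 0.413 -0.279  0.1  ] [0.75  0.5   0.195]
side0 0.15 540 [ 0.683 -0.273  0.15 ] [0.75 0.5  0.21]
side0 0.2 7 [ 0.748 -0.251  0.201] [ 0.75  -0.239  0.21 ]
side0 0.3 0  
side0 0.4 0  
top0 0.06 1966 [ 0.39  -0.286  0.06 ] [0.75 0.5  0.16]
top0 0.1 771 [ 0.414 -0.286  0.1  ] [0.75 0.5  0.2 ]
top0 0.15 374 [ 0.68 -0.28  0.15] [0.75  0.5   0.214]
top0 0.2 12 [ 0.745 -0.258  0.201] [ 0.75  -0.234  0.214]
top0 0.3 0  
top0 0.4 0
```

>>> {"name": "send_rows", "arguments": {"commands": [-0.545,-0.465,-0.21,0,0,0,-0.545,-0.465,-0.21,0,0,0,-0.545,-0.465,-0.21,0,0,0,-0.545,-0.465,-0.21,0,0,0,-0.545,-0.465,-0.21,0,0,0,-0.545,-0.465,-0.21,0,0,0,-0.545,-0.465,-0.21,0,0,0,-0.545,-0.465,-0.21,0,0,0,-0.545,-0.465,-0.21,0,0,0,-0.545,-0.465,-0.21,0,0,0], "fingers": 1}}

```text
clock: 0.98
ee_pos: [0.3724, -0.2173, 0.323]
orientation: [-2.613, 1.743, 0.002]
contact_force: [1.0, 0.5, -0.3]
finger_gap: 1.001
```

Run:
```python
from h import *
st(); go([.38,-.19,.33],[-np.pi*.8321,np.pi*.5547,0])
```

```text
clock 0.9833
q [ 0.5161  0.1769 -0.0625  1.9077  0.0117  1.0584 -0.7274]
ee_pos [ 0.3724 -0.2173  0.323 ]
orientation [-2.6133e+00  1.7425e+00  1.7000e-03]
contact_force [ 1.0269  0.4999 -0.3271]
moment [-0.0378 -0.0455 -0.0641]
finger_gap 1.0011
cmd [-0.0371, -0.0292, -0.0116, -0.0, 0.0008, -0.0001] dist 0.029180124413626038
```

>>> {"name": "send_rows", "arguments": {"commands": [-0.037,-0.029,-0.012,0,0,0,-0.037,-0.029,-0.012,0,0,0,-0.037,-0.029,-0.012,0,0,0,-0.037,-0.029,-0.012,0,0,0]}}

```text
clock: 1.32
ee_pos: [0.3794, -0.1908, 0.33]
orientation: [2.613, -1.743, -0.002]
contact_force: [-1.2, -0.9, -0.8]
finger_gap: 1.0
```

Run:
```python
from h import *
st(); c=snap('wrist','wrist1')
P=cloud(c);q=P.reshape(-1,3)
for lo,hi in((.075,.085),(.086,.1),(.1,.118),(.12,.15)):
    m=(q[:,2]>lo)&(q[:,2]<hi); print(lo,m.sum(),q[m].min(0).round(3) if m.sum() else '',q[m].max(0).round(3) if m.sum() else '',np.median(q[m],0).round(4))
```

```text
clock 1.3167
q [ 0.4703  0.1603 -0.0829  1.908   0.0148  1.0752 -0.7953]
ee_pos [ 0.3794 -0.1908  0.33  ]
orientation [ 2.6133e+00 -1.7434e+00 -2.1000e-03]
contact_force [-1.2063 -0.8835 -0.8124]
moment [-0.0253 -0.0117  0.0296]
finger_gap 1.0001
0.075 8422 [ 0.394 -0.725  0.075] [0.763 0.017 0.085] [ 0.4675 -0.2078  0.081 ]
0.086 815 [ 0.431 -0.692  0.086] [0.759 0.016 0.1  ] [ 0.4789 -0.6443  0.0952]
0.1 493 [ 0.414 -0.654  0.1  ] [ 0.46  -0.15   0.118] [ 0.4348 -0.1706  0.1147]
0.12 120 [ 0.425 -0.658  0.12 ] [ 0.46  -0.162  0.146] [ 0.435  -0.1708  0.1407]
```

View pics/wrist1.png

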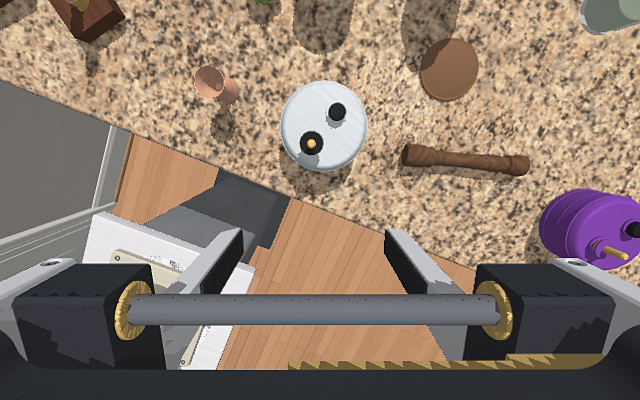

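```bash
cat >> h.py <<'E'
def rect(name):
    return dict(np.load(f'pics/{name}.npz'))
E
python3 - <<'E'
from h import *
for n in('wrist1','side0','top0'):
    c=rect(n);P=cloud(c);q=P.reshape(-1,3)
    m=(abs(q[:,0]-.435)<.025)&(abs(q[:,1]+.171)<.025)&(q[:,2]>.1)
    z=q[m,2]; print(n,m.sum(),np.histogram(z,bins=np.arange(.1,.156,.004)))
    mm=m&(abs(q[:,2]-.114)<.005); a=q[mm]
    cen,r=cv2.minEnclosingCircle((a[:,:2]*1000).astype(np.float32)); print('seat',np.array(cen),r)
    mm=m&(q[:,2]>.136); a=q[mm];print('tip',a.mean(0),a[:,2].max(), (a.min(0)+a.max(0))/2)
    # keg lid
    mm=(abs(q[:,2]-.08)<.004)&(abs(q[:,0]-.453)<.08)&(abs(q[:,1]+.175)<.08)
    cen,r=cv2.minEnclosingCircle((q[mm,:2]*1000).astype(np.float32)); print('lid',np.array(cen),r,np.median(q[mm,2]))
im=cv2.imread('pics/wrist1.png')[70:180,260:390]
cv2.imwrite('pics/w1c.png',cv2.resize(im,None,fx=5,fy=5,interpolation=cv2.INTER_CUBIC))
E
```

```text
wrist1 1781 (array([  0,   0,   0, 369,  28,   1,   1,   0,   0,   0,  31,  31,   0]), array([0.1  , 0.104, 0.108, 0.112, 0.116, 0.12 , 0.124, 0.128, 0.132,
       0.136, 0.14 , 0.144, 0.148, 0.152]))
seat [ 430.4173584  -166.64102173] 16.3206844329834
tip [ 0.43772865 -0.16982805  0.48089845] 0.5104763689977077 [ 0.42756432 -0.17882284  0.32549777]
lid [ 456.12564087 -174.96966553] 61.21741485595703 0.08097942160766453
side0 80 (array([ 2,  1, 25, 25,  6,  1,  3,  5,  3,  6,  3,  0,  0]), array([0.1  , 0.104, 0.108, 0.112, 0.116, 0.12 , 0.124, 0.128, 0.132,
       0.136, 0.14 , 0.144, 0.148, 0.152]))
seat [ 427.87335205 -164.68690491] 17.76780128479004
tip [ 0.42833169 -0.16399525  0.13955044] 0.14274437018345854 [ 0.42812342 -0.16388907  0.13939584]
lid [ 452.75616455 -171.01242065] 60.66286087036133 0.07851422286350451
top0 66 (array([ 1,  4, 18, 21,  8,  3,  3,  1,  0,  1,  3,  3,  0]), array([0.1  , 0.104, 0.108, 0.112, 0.116, 0.12 , 0.124, 0.128, 0.132,
       0.136, 0.14 , 0.144, 0.148, 0.152]))
seat [ 429.50772095 -166.33561707] 16.314851760864258
tip [ 0.42914049 -0.16792632  0.14323747] 0.1477613322162572 [ 0.42865492 -0.16754511  0.1436017 ]
lid [ 451.36975098 -174.92042542] 63.0256233215332 0.07971422759121183
```

View pics/w1c.png

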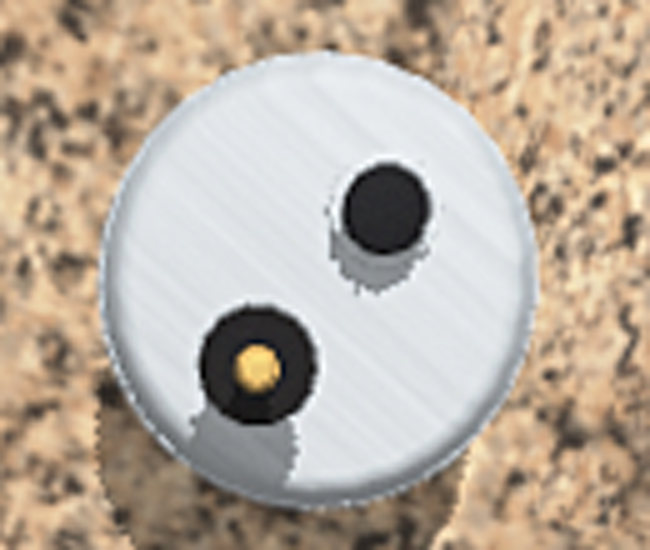

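Run:
```python
from h import *
go([.44,-.05,.33]); go([.43,.205,.33])
```

```text
cmd [-0.1787, -0.1837, -0.0003, 0.0, 0.0, 0.0] dist 0.15376020354764444
cmd [-0.5777, -0.3309, 0.0001, 0.0, 0.0, 0.0] dist 0.3994715854849937
```

>>> {"name": "send_rows", "arguments": {"commands": [-0.18,-0.185,0,0,0,0,-0.18,-0.185,0,0,0,0,-0.18,-0.185,0,0,0,0,-0.58,-0.33,0,0,0,0,-0.58,-0.33,0,0,0,0,-0.58,-0.33,0,0,0,0,-0.58,-0.33,0,0,0,0,-0.58,-0.33,0,0,0,0,-0.58,-0.33,0,0,0,0,-0.58,-0.33,0,0,0,0]}}

```text
clock: 2.2
ee_pos: [0.4291, 0.2081, 0.3296]
orientation: [-2.611, 1.746, 0.004]
contact_force: [0.7, 0.4, -0.5]
finger_gap: 1.002
```

Run:
```python
from h import *
st(); go([.43,.205,.33])
```

```text
clock 2.2
q [-0.2187  0.2616 -0.3735  1.7881  0.1025  1.1123 -1.8049]
ee_pos [0.4291 0.2081 0.3296]
orientation [-2.6115  1.7462  0.0044]
contact_force [ 0.6939  0.3566 -0.4993]
moment [ 0.0095 -0.0578  0.0203]
finger_gap 1.002
cmd [0.0053, 0.0006, -0.0007, 0.0, 0.0, 0.0] dist 0.0032127223730614974
```

>>> {"name": "send_rows", "arguments": {"commands": [0,0,0,0,0,0,0,0,0,0,0,0]}}

```text
clock: 2.37
ee_pos: [0.4293, 0.2084, 0.3286]
orientation: [2.612, -1.744, -0.006]
contact_force: [0.6, -0.2, -0.2]
finger_gap: 1.003
```

Run:
```python
from h import *
st(); c=snap('wrist','wrist2')
im=c['img'][:,:,::-1]
cv2.imwrite('pics/w2.png',im)
```

```text
clock 2.3667
q [-0.2199  0.2639 -0.3727  1.7877  0.1025  1.1122 -1.8039]
ee_pos [0.4293 0.2084 0.3286]
orientation [ 2.6117 -1.7438 -0.0064]
contact_force [ 0.6449 -0.1868 -0.2449]
moment [-0.0599 -0.0342 -0.0129]
finger_gap 1.0026
```

View pics/w2.png

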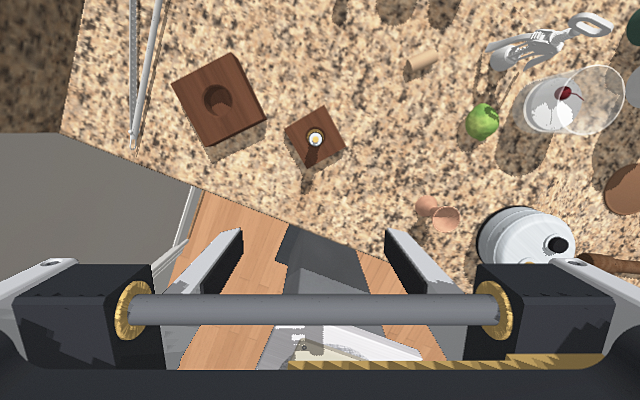

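Run:
```python
from h import *
c=rect('wrist2');P=cloud(c)
cv2.imwrite('pics/w2c.png',cv2.resize(c['img'][95:175,275:355,::-1],None,fx=7,fy=7,interpolation=cv2.INTER_CUBIC))
q=P[95:175,275:355].reshape(-1,3)
for lo,hi in((.027,.033),(.05,.1),(.108,.12),(.12,.127),(.127,.135)):
    m=(q[:,2]>lo)&(q[:,2]<hi);a=q[m]
    if len(a)<2: continue
    b=cv2.minAreaRect((a[:,:2]*1000).astype(np.float32))
    print(lo,len(a),a.mean(0).round(4),b)
    print(cv2.minEnclosingCircle((a[:,:2]*1000).astype(np.float32)))
```

```text
0.027 1864 [0.4874 0.2304 0.0311] ((486.4812927246094, 230.10281372070312), (75.09048461914062, 75.11437225341797), 52.413673400878906)
((485.9720153808594, 230.16114807128906), 51.78168869018555)
0.108 43 [0.4876 0.2305 0.1129] ((486.7100830078125, 230.2756805419922), (18.61939239501953, 19.10051918029785), 22.923290252685547)
((486.40032958984375, 230.0189971923828), 9.899596214294434)
0.12 96 [0.4865 0.2302 0.1251] ((485.9002990722656, 229.99148559570312), (15.319950103759766, 15.726521492004395), 22.5206241607666)
((486.3061828613281, 230.15798950195312), 8.20610237121582)
0.127 33 [0.4863 0.2302 0.1291] ((486.0485534667969, 230.08251953125), (7.264920711517334, 7.211900234222412), 68.11834716796875)
((486.1858825683594, 230.11073303222656), 4.035223007202148)
```

View pics/w2c.png

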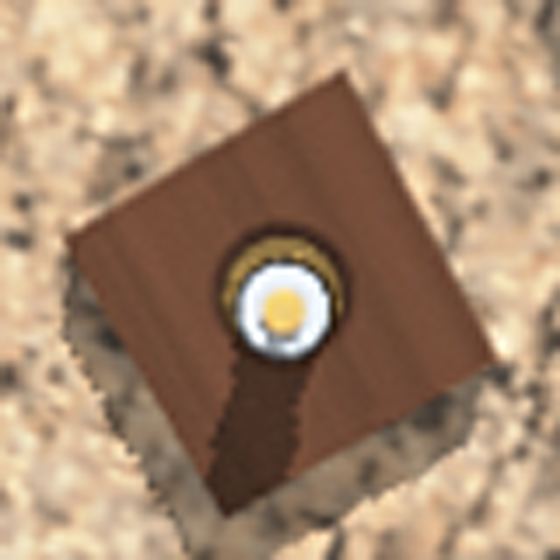

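Run:
```python
from h import *
for n in('side0','top0'):
    c=rect(n);P=cloud(c).reshape(-1,3)
    a=P[(abs(P[:,2]-.0305)<.004)&(abs(P[:,0]-.485)<.06)&(abs(P[:,1]-.23)<.06)]
    print(n,len(a),cv2.minAreaRect((a[:,:2]*1000).astype(np.float32)))
go([.486,.230,.20],[-np.pi*.8321,np.pi*.5547,0]);go([.486,.230,.071],[-np.pi*.8321,np.pi*.5547,0])
```

```text
side0 383 ((483.21197509765625, 232.5355682373047), (75.83659362792969, 76.49801635742188), 53.132625579833984)
top0 183 ((483.1530456542969, 230.92578125), (74.97640991210938, 74.83777618408203), 53.74278259277344)
cmd [0.0001, -0.1027, 0.2141, 0.0022, 0.001, -0.0027] dist 0.1424580053659467
cmd [0.0004, -0.1034, 0.4291, 0.0022, 0.001, -0.0027] dist 0.2648248813006108
```

>>> {"name": "send_rows", "arguments": {"commands": [0,-0.1,0.21,0,0,0,0,-0.1,0.21,0,0,0,0,-0.1,0.21,0,0,0,0,-0.101,0.21,0,0,0,0,-0.101,0.21,0,0,0,0,-0.101,0.21,0,0,0]}}

```text
clock: 2.92
ee_pos: [0.4853, 0.2271, 0.2018]
orientation: [2.603, -1.75, -0.006]
contact_force: [-0.2, -0.0, 0.0]
finger_gap: 0.999
```

Run:
```python
from h import *
st();go([.485,.2305,.071],[-np.pi*.8321,np.pi*.5547,0])
c=snap('wrist','wrist3')
```

```text
clock 2.9167
q [-0.2629  0.4884 -0.3318  1.8285  0.2003  0.8636 -1.8741]
ee_pos [0.4853 0.2271 0.2018]
orientation [ 2.6032 -1.75   -0.0061]
contact_force [-0.231  -0.0039  0.0201]
moment [ 0.0106  0.0025 -0.0224]
finger_gap 0.9994
cmd [-0.0053, -0.0031, 0.218, 0.0039, 0.0004, -0.005] dist 0.13084256852932696
```

View pics/wrist3.png

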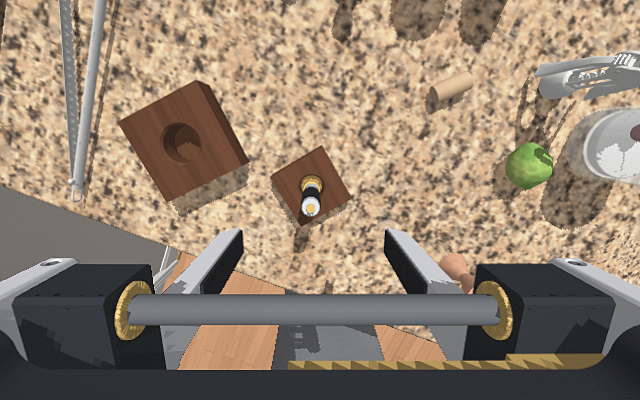

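>>> {"name": "send_rows", "arguments": {"commands": [-0.005,-0.003,0.06,0.004,0,-0.005,-0.005,-0.003,0.11,0.004,0,-0.005,-0.005,-0.003,0.16,0.004,0,-0.005,-0.005,-0.003,0.2,0.004,0,-0.005,-0.005,-0.003,0.218,0.004,0,-0.005,-0.005,-0.003,0.218,0.004,0,-0.005,-0.005,-0.003,0.218,0.004,0,-0.005]}}

```text
clock: 3.55
ee_pos: [0.4866, 0.2314, 0.0737]
orientation: [-2.611, 1.74, -0.003]
contact_force: [0.5, -0.5, -0.8]
finger_gap: 1.002
```

Run:
```python
from h import *
st();go([.485,.2305,.071],[-np.pi*.8321,np.pi*.5547,0])
c=snap('wrist','wrist4')
```

```text
clock 3.55
q [-0.326   0.6687 -0.2572  1.9451  0.3012  0.5597 -1.9617]
ee_pos [0.4866 0.2314 0.0737]
orientation [-2.6107  1.7396 -0.0031]
contact_force [ 0.4573 -0.5267 -0.8442]
moment [ 0.0463 -0.0081  0.0031]
finger_gap 1.0023
cmd [0.0004, 0.003, 0.0045, -0.0031, 0.0005, 0.0003] dist 0.0032799947186696694
```

View pics/wrist4.png

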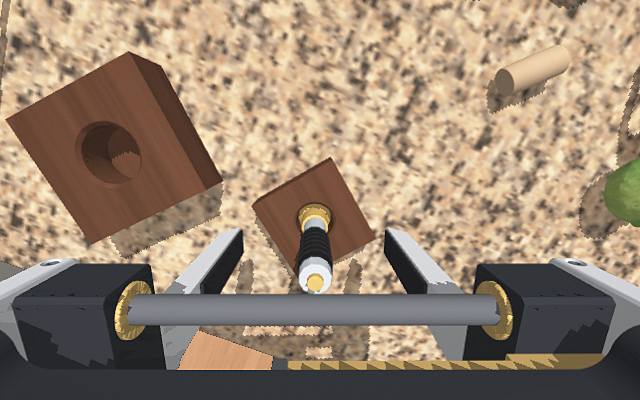

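Run:
```python
from h import *
c=rect('wrist4');P=cloud(c)
q=P[190:300,270:360].reshape(-1,3)
s=ctrl.get_state()
for lo,hi in((.107,.12),(.12,.126),(.126,.135)):
    a=q[(q[:,2]>lo)&(q[:,2]<hi)]
    if len(a)>2:
        cen,r=cv2.minEnclosingCircle((a[:,:2]*1000).astype(np.float32));print(lo,len(a),cen,r,a[:,2].max(), R.from_rotvec(s['orientation']).inv().apply(np.r_[np.array(cen)/1000,.1]-s['ee_pos']).round(4))
```

```text
0.107 436 (487.0274353027344, 230.84739685058594) 9.787808418273926 0.11996112566856773 [ 0.0009  0.0002 -0.0258]
0.12 626 (486.33282470703125, 230.3325958251953) 8.793290138244629 0.1259976790296081 [ 0.0011  0.001  -0.0258]
0.126 286 (486.8554382324219, 230.6958465576172) 7.865307807922363 0.13083376467699126 [ 0.001   0.0004 -0.0258]
```

>>> {"name": "send_rows", "arguments": {"commands": [0.0015,0.0005,0.004,-0.003,0,0,0.0015,0.0005,0.004,-0.003,0,0,0.0015,0.0005,0.004,-0.003,0,0,0.0015,0.0005,0.004,-0.003,0,0,0.0015,0.0005,0.004,-0.003,0,0,0.0015,0.0005,0.004,-0.003,0,0,0.0015,0.0005,0.004,-0.003,0,0,0.0015,0.0005,0.004,-0.003,0,0], "fingers": -1, "grip_force": 50}}

```text
clock: 4.27
ee_pos: [0.487, 0.2309, 0.0717]
orientation: [-2.613, 1.741, 0.0]
contact_force: [-0.6, 0.1, 0.4]
finger_gap: 0.466
```

Run:
```python
from h import *
s=st()
```

```text
clock 4.2667
q [-0.3244  0.6735 -0.2575  1.9421  0.3012  0.5616 -1.9598]
ee_pos [0.487  0.2309 0.0717]
orientation [-2.6132e+00  1.7411e+00  4.0000e-04]
contact_force [-0.6099  0.0951  0.4153]
moment [-0.038  -0.0025  0.0019]
finger_gap 0.466
```

Still closing (19 mm would be 0.20).

>>> {"name": "send_rows", "arguments": {"commands": [0,0,0,0,0,0,0,0,0,0,0,0,0,0,0,0,0,0,0,0,0,0,0,0,0,0,0,0,0,0,0,0,0,0,0,0,0,0,0,0,0,0]}}

```text
clock: 4.85
ee_pos: [0.487, 0.2309, 0.0717]
orientation: [-2.613, 1.741, 0.0]
contact_force: [-0.7, -0.6, -0.8]
finger_gap: 0.193
```

Run:
```python
from h import *
s=st(); go([.487,.231,.26],[-np.pi*.8321,np.pi*.5547,0])
```

```text
clock 4.85
q [-0.3244  0.6735 -0.2575  1.9421  0.3013  0.5615 -1.9598]
ee_pos [0.487  0.2309 0.0717]
orientation [-2.6132e+00  1.7410e+00  3.0000e-04]
contact_force [-0.6622 -0.6243 -0.8394]
moment [-0.058  -0.0252  0.007 ]
finger_gap 0.1928
cmd [-0.0005, -0.0004, -0.3138, -0.0008, 0.0007, 0.0003] dist 0.18825511681478552
```

>>> {"name": "send_rows", "arguments": {"commands": [0,0,0,0,0,0,0,0,0,0,0,0,0,0,-0.02,0,0,0,0,0,-0.06,0,0,0,0,0,-0.12,0,0,0,0,0,-0.18,0,0,0,0,0,-0.24,0,0,0,0,0,-0.3,0,0,0,0,0,-0.32,0,0,0,0,0,-0.32,0,0,0]}}

```text
clock: 5.68
ee_pos: [0.4887, 0.2317, 0.2672]
orientation: [-2.608, 1.738, -0.005]
contact_force: [0.3, 0.4, -1.1]
finger_gap: 0.197
```

Run:
```python
from h import *
s=st(); snap('wrist','wrist5')
```

```text
clock 5.6833
q [-0.2446  0.4162 -0.3596  1.7429  0.1696  1.0046 -1.8419]
ee_pos [0.4887 0.2317 0.2672]
orientation [-2.6079  1.738  -0.0054]
contact_force [ 0.3462  0.4361 -1.1398]
moment [ 0.0478 -0.0681 -0.0655]
finger_gap 0.1971
```

View pics/wrist5.png

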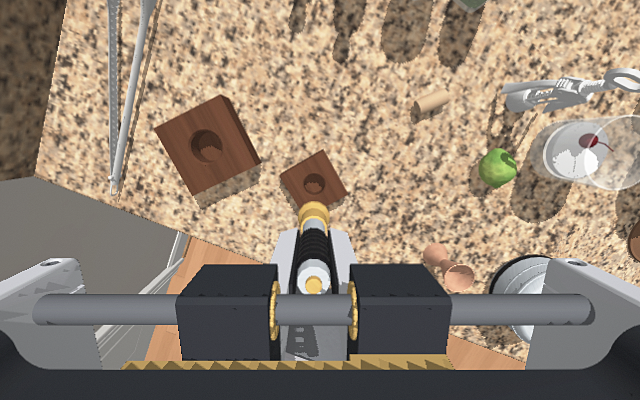

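Run:
```python
from h import *
go([.432,-.166,.262],[-np.pi*.8321,np.pi*.5547,0])
```

```text
cmd [0.5748, 0.3398, 0.0028, -0.0025, 0.0006, 0.0002] dist 0.4006710148009953
```

>>> {"name": "send_rows", "arguments": {"commands": [0.035,0.02,0.003,-0.002,0,0,0.08,0.05,0.003,-0.002,0,0,0.575,0.34,0.003,-0.002,0,0,0.575,0.34,0.003,-0.002,0,0,0.575,0.34,0.003,-0.002,0,0,0.575,0.34,0.003,-0.002,0,0,0.575,0.34,0.003,-0.002,0,0,0.575,0.34,0.003,-0.002,0,0,0.575,0.34,0.003,-0.002,0,0,0.575,0.34,0.003,-0.002,0,0]}}

```text
clock: 6.57
ee_pos: [0.4311, -0.1569, 0.26]
orientation: [2.614, -1.742, -0.007]
contact_force: [0.4, 0.2, -0.6]
finger_gap: 0.198
```

Run:
```python
from h import *
st();go([.432,-.166,.245],[-np.pi*.8321,np.pi*.5547,0])
```

```text
clock 6.5667
q [ 0.4793  0.2964 -0.2469  1.9441  0.0884  0.9155 -0.9871]
ee_pos [ 0.4311 -0.1569  0.26  ]
orientation [ 2.6143 -1.7421 -0.0066]
contact_force [ 0.4238  0.1676 -0.6153]
moment [ 0.0236 -0.0789 -0.0076]
finger_gap 0.1978
cmd [0.0146, 0.0044, 0.0249, 0.0015, 0.0023, 0.0002] dist 0.017531293585103334
```

>>> {"name": "send_rows", "arguments": {"commands": [0.0146,0.0044,0.015,0.0015,0.002,0,0.0146,0.0044,0.03,0.0015,0.002,0,0.0146,0.0044,0.045,0.0015,0.002,0,0.0146,0.0044,0.045,0.0015,0.002,0,0.0146,0.0044,0.045,0.0015,0.002,0]}}

```text
clock: 6.98
ee_pos: [0.4315, -0.1638, 0.2318]
orientation: [-2.617, 1.738, 0.005]
contact_force: [-0.4, 0.3, -1.5]
finger_gap: 0.194
```

Run:
```python
from h import *
st();c=snap('wrist','wrist6');d=snap('side','side6');e=snap('top','top6')
a=cv2.resize(c['img'][130:330,220:420,::-1],(400,400),interpolation=cv2.INTER_CUBIC)
b=cv2.resize(d['img'][170:250,310:390,::-1],(400,400),interpolation=cv2.INTER_CUBIC)
cv2.imwrite('pics/j6.png',np.hstack([a,b]))
```

```text
clock 6.9833
q [ 0.4847  0.3352 -0.2402  1.9793  0.1034  0.8419 -0.9842]
ee_pos [ 0.4315 -0.1638  0.2318]
orientation [-2.617   1.7377  0.0055]
contact_force [-0.3867  0.344  -1.5384]
moment [-0.008  -0.0241 -0.0085]
finger_gap 0.194
```

View pics/j6.png

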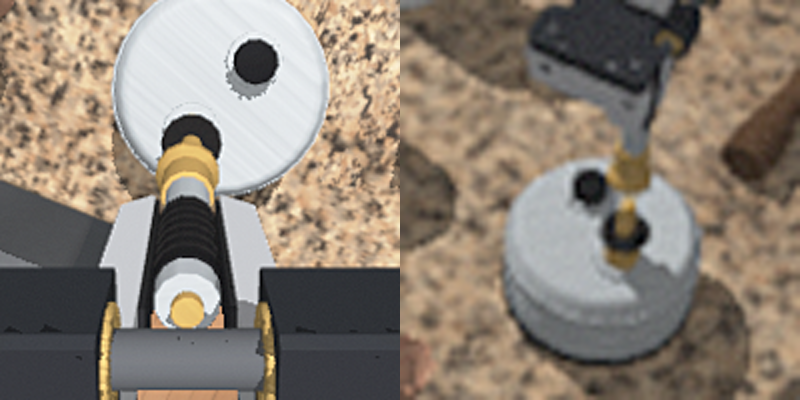

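Run:
```python
from h import *
from scipy.optimize import least_squares
c=rect('wrist6');P=cloud(c)
s=ctrl.get_state();Rt=R.from_rotvec(s['orientation'])
q=P[120:330,270:360].reshape(-1,3)
def show(nm,lo,hi,r,sel=None):
    a=q[(q[:,2]>lo)&(q[:,2]<hi)&(np.hypot(q[:,0]-.431,q[:,1]+.165)<.03)]
    cen,rr=cv2.minEnclosingCircle((a[:,:2]*1000).astype(np.float32))
    # hull fit w/ known radius
    h=cv2.convexHull((a[:,:2]*1000).astype(np.float32))[:,0]
    print(nm,len(a),np.round(cen,1),round(rr,1), 'tool', (Rt.inv().apply(np.r_[np.array(cen)/1000,s['ee_pos'][2]]-s['ee_pos'])[:2]*1000).round(1))
show('seat',.105,.122,16.5)
show('tip',.136,.148,5)
for lo in np.arange(.165,.19,.004): show('g%.3f'%lo,lo,lo+.004,14)
show('top',.278,.286,8); show('rod',.286,.3,4)
go([.432,-.166,.215],[-np.pi*.8321,np.pi*.5547,0])
```

```text
seat 395 [ 430.6 -166.5] 16.4 tool [0.8 2.5]Traceback (most recent call last):
  File "<stdin>", line 13, in <module>
  File "<stdin>", line 10, in show
TypeError: 'NoneType' object is not subscriptable
```

Run:
```python
from h import *
go([.431,-.1662,.212],[-np.pi*.8321,np.pi*.5547,0])
go([.431,-.1662,.190],[-np.pi*.8321,np.pi*.5547,0])
```

```text
cmd [0.0012, 0.0033, 0.0353, -0.0004, 0.0002, 0.0018] dist 0.021285316565380654
cmd [0.0012, 0.0033, 0.072, -0.0004, 0.0002, 0.0018] dist 0.043233140179227976
```

>>> {"name": "send_rows", "arguments": {"commands": [0.001,0.003,0.01,0,0,0.0018,0.001,0.003,0.02,0,0,0.0018,0.001,0.003,0.03,0,0,0.0018,0.001,0.003,0.036,0,0,0.0018,0.001,0.003,0.042,0,0,0.0018,0.001,0.003,0.047,0,0,0.0018,0.001,0.003,0.047,0,0,0.0018]}}

```text
clock: 7.72
ee_pos: [0.4307, -0.1659, 0.2043]
orientation: [-2.614, 1.742, 0.002]
contact_force: [-0.4, 0.8, -1.7]
finger_gap: 0.194
```

Run:
```python
from h import *
st()
go([.431,-.1662,.190],[-np.pi*.8321,np.pi*.5547,0])
```

```text
clock 7.7167
q [ 0.4798  0.3717 -0.2316  2.0179  0.1196  0.7656 -0.999 ]
ee_pos [ 0.4307 -0.1659  0.2043]
orientation [-2.6137e+00  1.7425e+00  1.7000e-03]
contact_force [-0.4177  0.798  -1.6631]
moment [-0.0402 -0.0375  0.0281]
finger_gap 0.1936
cmd [0.0006, -0.0002, 0.0238, 0.0001, 0.0007, -0.0] dist 0.01431431738823406
```

>>> {"name": "send_rows", "arguments": {"commands": [0,0,0.005,0,0,0,0,0,0.009,0,0,0,0,0,0.013,0,0,0,0,0,0.017,0,0,0,0,0,0.02,0,0,0,0,0,0.02,0,0,0]}}

```text
clock: 8.22
ee_pos: [0.4311, -0.166, 0.1922]
orientation: [-2.614, 1.742, 0.001]
contact_force: [0.9, -0.1, 2.2]
finger_gap: 0.198
```

Run:
```python
from h import *
st()
go([.431,-.1662,.180],[-np.pi*.8321,np.pi*.5547,0])
```

```text
clock 8.2167
q [ 0.4756  0.3894 -0.2276  2.0328  0.1275  0.7327 -1.0064]
ee_pos [ 0.4311 -0.166   0.1922]
orientation [-2.6135e+00  1.7423e+00  6.0000e-04]
contact_force [ 0.904  -0.1128  2.2406]
moment [-0.0579 -0.1477 -0.0355]
finger_gap 0.1976
cmd [0.0002, 0.0003, 0.0204, -0.0002, 0.0004, -0.0] dist 0.012237930732848967
```

>>> {"name": "send_rows", "arguments": {"commands": [0,0,0.004,0,0,0,0,0,0.007,0,0,0,0,0,0.01,0,0,0,0,0,0.013,0,0,0,0,0,0.016,0,0,0,0,0,0.016,0,0,0]}}

```text
clock: 8.72
ee_pos: [0.4312, -0.166, 0.1823]
orientation: [-2.614, 1.742, 0.001]
contact_force: [0.0, -1.0, 1.5]
finger_gap: 0.191
```

Run:
```python
from h import *
st()
```

```text
clock 8.7167
q [ 0.472   0.4044 -0.224   2.0445  0.134   0.7064 -1.0125]
ee_pos [ 0.4312 -0.166   0.1823]
orientation [-2.6136e+00  1.7421e+00  6.0000e-04]
contact_force [ 0.0113 -0.95    1.46  ]
moment [ 0.0013 -0.0797 -0.0391]
finger_gap 0.1909
```

Bottom at about 0.1187, seat expected near 0.1135. Smaller steps now.

>>> {"name": "send_rows", "arguments": {"commands": [0,0,0.002,0,0,0,0,0,0.004,0,0,0,0,0,0.005,0,0,0,0,0,0.006,0,0,0,0,0,0.006,0,0,0]}}

```text
clock: 9.13
ee_pos: [0.4312, -0.1661, 0.1787]
orientation: [-2.614, 1.742, 0.001]
contact_force: [0.9, 0.4, 2.9]
finger_gap: 0.193
```

Run:
```python
from h import *
st()
```

```text
clock 9.1333
q [ 0.4706  0.41   -0.2225  2.0487  0.1365  0.6967 -1.0149]
ee_pos [ 0.4312 -0.1661  0.1787]
orientation [-2.6136e+00  1.7421e+00  6.0000e-04]
contact_force [0.8826 0.4264 2.888 ]
moment [-0.0237 -0.0409  0.0458]
finger_gap 0.1929
```

>>> {"name": "send_rows", "arguments": {"commands": [0,0,0.0015,0,0,0,0,0,0.003,0,0,0,0,0,0.003,0,0,0]}}

```text
clock: 9.38
ee_pos: [0.4312, -0.166, 0.1767]
orientation: [-2.614, 1.742, 0.001]
contact_force: [0.2, -0.2, 2.9]
finger_gap: 0.197
```

Run:
```python
from h import *
st()
```

```text
clock 9.3833
q [ 0.4698  0.4131 -0.2217  2.0509  0.1378  0.6915 -1.0161]
ee_pos [ 0.4312 -0.166   0.1767]
orientation [-2.6136e+00  1.7421e+00  7.0000e-04]
contact_force [ 0.234  -0.2074  2.9425]
moment [-0.0276 -0.0249  0.007 ]
finger_gap 0.1966
```

>>> {"name": "send_rows", "arguments": {"commands": [0,0,0.001,0,0,0,0,0,0.002,0,0,0,0,0,0.002,0,0,0]}}

```text
clock: 9.63
ee_pos: [0.4313, -0.1661, 0.1758]
orientation: [-2.614, 1.742, 0.0]
contact_force: [-0.7, 0.8, 7.0]
finger_gap: 0.194
```

Run:
```python
from h import *
st()
```

```text
clock 9.6333
q [ 0.4693  0.4146 -0.2213  2.0521  0.1386  0.6887 -1.017 ]
ee_pos [ 0.4313 -0.1661  0.1758]
orientation [-2.6136e+00  1.7422e+00  4.0000e-04]
contact_force [-0.6903  0.7901  6.9661]
moment [0.0316 0.1622 0.0386]
finger_gap 0.1942
```

>>> {"name": "send_rows", "arguments": {"commands": [0,0,0.001,0,0,0,0,0,0.001,0,0,0,0,0,0.001,0,0,0]}}

```text
clock: 9.88
ee_pos: [0.4313, -0.1661, 0.1755]
orientation: [-2.614, 1.742, 0.0]
contact_force: [-0.2, 0.7, 7.6]
finger_gap: 0.193
```

Run:
```python
from h import *
st()
```

```text
clock 9.8833
q [ 0.4691  0.4148 -0.2211  2.0524  0.1389  0.6879 -1.0174]
ee_pos [ 0.4313 -0.1661  0.1755]
orientation [-2.6136  1.7423  0.    ]
contact_force [-0.168   0.7391  7.5827]
moment [ 0.0707  0.262  -0.0681]
finger_gap 0.1928
```

>>> {"name": "send_rows", "arguments": {"commands": [0,0,0.0015,0,0,0,0,0,0.002,0,0,0,0,0,0.0025,0,0,0,0,0,0.0025,0,0,0]}}

```text
clock: 10.22
ee_pos: [0.4314, -0.166, 0.1747]
orientation: [-2.614, 1.742, -0.001]
contact_force: [-0.1, 0.6, 11.7]
finger_gap: 0.197
```

Run:
```python
from h import *
st()
```

```text
clock 10.2167
q [ 0.4684  0.416  -0.2206  2.0535  0.1397  0.6854 -1.0184]
ee_pos [ 0.4314 -0.166   0.1747]
orientation [-2.6136e+00  1.7424e+00 -6.0000e-04]
contact_force [-0.0577  0.587  11.6765]
moment [0.2025 0.4926 0.0126]
finger_gap 0.1973
```

>>> {"name": "send_rows", "arguments": {"commands": [0,0,0.0015,0,0,0,0,0,0.002,0,0,0,0,0,0.0022,0,0,0,0,0,0.0022,0,0,0]}}

```text
clock: 10.55
ee_pos: [0.4314, -0.166, 0.1744]
orientation: [-2.614, 1.742, -0.001]
contact_force: [-2.9, 1.0, 11.7]
finger_gap: 0.195
```

Run:
```python
from h import *
st()
F=[]
c=snap('wrist','wrist7')
for i in range(3):
    ctrl.camera('wrist'); s=ctrl.get_state(); print(s['clock'],np.round(s['contact_force'],2),s['ee_pos'][2])
```

```text
clock 10.55
q [ 0.4678  0.4164 -0.2202  2.0543  0.1404  0.6838 -1.0192]
ee_pos [ 0.4314 -0.166   0.1744]
orientation [-2.6137e+00  1.7425e+00 -1.4000e-03]
contact_force [-2.8705  0.9909 11.7436]
moment [ 0.228   0.6446 -0.0073]
finger_gap 0.195
10.65 [-1.43  0.95 12.93] 0.17437272293097164
10.7 [-2.25  1.3  12.59] 0.1743586192477463
10.75 [-2.44  1.01 12.04] 0.17436680197886276
```

View pics/wrist7.png

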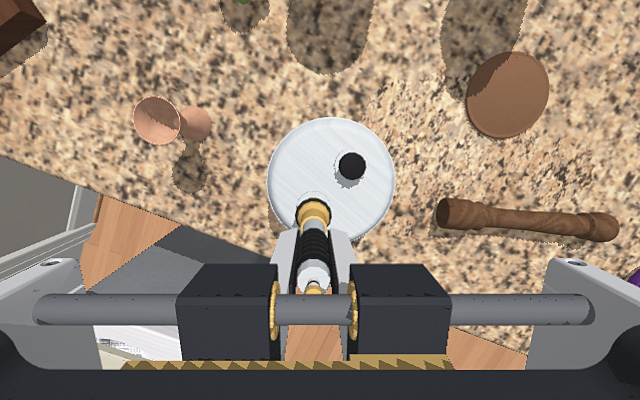

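Run:
```python
from h import *
st()
go([.431,-.166,.1726],[-np.pi*.8321,np.pi*.5547,0])
```

```text
clock 10.75
q [ 0.4679  0.4164 -0.2203  2.0543  0.1404  0.6838 -1.0192]
ee_pos [ 0.4314 -0.166   0.1744]
orientation [-2.6137e+00  1.7425e+00 -1.3000e-03]
contact_force [-2.4354  1.009  12.0423]
moment [ 0.1966  0.6181 -0.0169]
finger_gap 0.197
cmd [-0.0003, 0.0006, 0.0029, -0.0005, -0.0003, -0.0001] dist 0.0018094162741574386
```

>>> {"name": "send_rows", "arguments": {"commands": [-0.0003,0.0006,0.0022,-0.0005,0,0,-0.0003,0.0006,0.0026,-0.0005,0,0,-0.0003,0.0006,0.0029,-0.0005,0,0,-0.0003,0.0006,0.0029,-0.0005,0,0]}}

```text
clock: 11.08
ee_pos: [0.4314, -0.166, 0.1739]
orientation: [2.614, -1.742, 0.003]
contact_force: [-2.5, 1.5, 15.6]
finger_gap: 0.194
```

Run:
```python
from h import *
for i in range(4):
    s=ctrl.get_state(); print(s['clock'],np.round(s['contact_force'],2),np.round(s['moment'],2),s['ee_pos'],s['orientation']);ctrl.camera('wrist')
```

```text
11.0833 [-2.45  1.54 15.63] [0.34 0.69 0.02] [ 0.43141905 -0.16599686  0.17390814] [ 2.61375676e+00 -1.74245851e+00  2.61238419e-03]
11.1333 [-2.17  0.59 16.73] [ 0.33  0.71 -0.03] [ 0.43139723 -0.16601577  0.1739171 ] [ 2.61371622 -1.74249369  0.00262555]
11.1833 [-2.    0.34 16.66] [ 0.32  0.73 -0.03] [ 0.43141773 -0.16602713  0.17391629] [ 2.6136989  -1.74251114  0.00266898]
11.2333 [-1.94  1.38 15.51] [0.35 0.74 0.  ] [ 0.43139365 -0.16601392  0.17390905] [ 2.61369201e+00 -1.74251068e+00  2.58867624e-03]
```

>>> {"name": "send_rows", "arguments": {"commands": [0,0,0.002,0,0,0,0,0,0.002,0,0,0,0,0,0.002,0,0,0,0,0,0.002,0,0,0,0,0,0.002,0,0,0,0,0,0.002,0,0,0,0,0,0.002,0,0,0,0,0,0.002,0,0,0,0,0,0.002,0,0,0,0,0,0.002,0,0,0]}}

```text
clock: 12.12
ee_pos: [0.4314, -0.166, 0.1739]
orientation: [2.613, -1.743, 0.004]
contact_force: [-3.2, 1.2, 16.1]
finger_gap: 0.192
```

Run:
```python
from h import *
s=st()
c=snap('wrist','wrist8'); d=snap('top','top8'); d=snap('side','side8')
a=cv2.resize(c['img'][160:320,270:360,::-1],None,fx=3.5,fy=3.5,interpolation=cv2.INTER_CUBIC)
cv2.imwrite('pics/j8.png',a)
P=cloud(c);q=P[150:330,270:360].reshape(-1,3);q=q[(np.hypot(q[:,0]-.431,q[:,1]+.166)<.03)]
print(np.histogram(q[:,2],bins=np.arange(.21,.30,.005)))
for lo,hi in((.225,.232),(.234,.27)):
    a=q[(q[:,2]>lo)&(q[:,2]<hi)]
    if len(a)>3: print(lo,len(a),a.mean(0),a.max(0),cv2.minEnclosingCircle((a[:,:2]*1000).astype(np.float32)))
```

```text
clock 12.1167
q [ 0.466   0.4165 -0.2192  2.0559  0.142   0.6811 -1.0215]
ee_pos [ 0.4314 -0.166   0.1739]
orientation [ 2.6135 -1.7425  0.0035]
contact_force [-3.154   1.1654 16.0757]
moment [ 0.32    0.8492 -0.0253]
finger_gap 0.1921
(array([ 329,  463,  365,  907,  270,  268,  282,  170,  104,   17,   16,
         15,   21,   30,   41, 1481, 1054]), array([0.21 , 0.215, 0.22 , 0.225, 0.23 , 0.235, 0.24 , 0.245, 0.25 ,
       0.255, 0.26 , 0.265, 0.27 , 0.275, 0.28 , 0.285, 0.29 , 0.295]))
0.225 1003 [ 0.43488491 -0.16455376  0.22761093] [ 0.4485994  -0.1427272   0.23199986] ((440.1506652832031, -162.3827362060547), 21.25856590270996)
0.234 917 [ 0.43780257 -0.16327893  0.24367089] [ 0.44690175 -0.14720175  0.26945913] ((434.6305236816406, -164.64173889160156), 17.444141387939453)
```

View pics/j8.png

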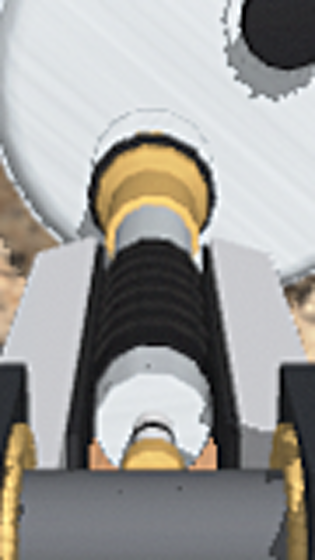

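>>> {"name": "send_rows", "arguments": {"commands": [0,0,-0.005,0,0,0,0,0,-0.015,0,0,0,0,0,-0.03,0,0,0,0,0,-0.05,0,0,0,0,0,-0.08,0,0,0,0,0,-0.11,0,0,0,0,0,-0.14,0,0,0,0,0,-0.16,0,0,0,0,0,-0.16,0,0,0]}}

```text
clock: 13.02
ee_pos: [0.4323, -0.1661, 0.272]
orientation: [-2.613, 1.743, -0.009]
contact_force: [-0.1, -0.1, -2.1]
finger_gap: 0.195
```

Run:
```python
from h import *
s=st()
c=snap('wrist','wrist9')
cv2.imwrite('pics/j9.png',cv2.resize(c['img'][100:340,200:440,::-1],None,fx=2.4,fy=2.4,interpolation=cv2.INTER_CUBIC))
go([.487,.231,.27],[-np.pi*.8321,np.pi*.5547,0])
```

```text
clock 13.0167
q [ 0.4952  0.2833 -0.2449  1.9242  0.0859  0.9383 -0.9669]
ee_pos [ 0.4323 -0.1661  0.272 ]
orientation [-2.6134  1.7427 -0.009 ]
contact_force [-0.0999 -0.1075 -2.1216]
moment [-0.0447 -0.0663 -0.0146]
finger_gap 0.1947
cmd [-0.5751, -0.3396, -0.0001, -0.0013, -0.002, -0.0002] dist 0.4007499164390327
```

View pics/j9.png

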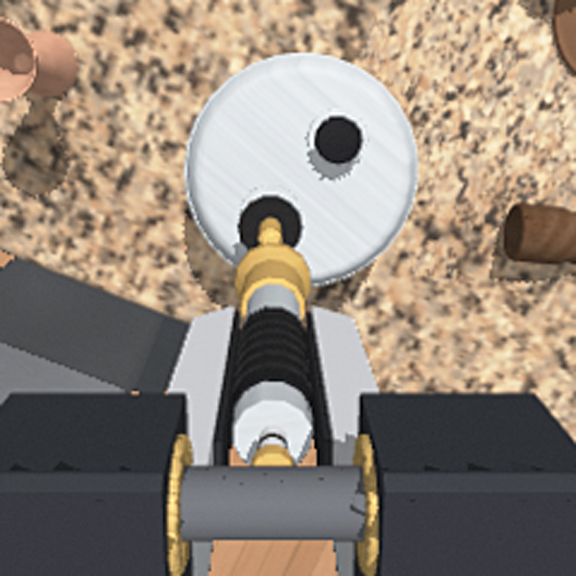

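Rod stayed out. Back to above the stand.

>>> {"name": "send_rows", "arguments": {"commands": [-0.035,-0.02,0,0,-0.002,0,-0.08,-0.05,0,0,-0.002,0,-0.575,-0.34,0,0,-0.002,0,-0.575,-0.34,0,0,-0.002,0,-0.575,-0.34,0,0,-0.002,0,-0.575,-0.34,0,0,-0.002,0,-0.575,-0.34,0,0,-0.002,0,-0.575,-0.34,0,0,-0.002,0,-0.575,-0.34,0,0,-0.002,0,-0.575,-0.34,0,0,-0.002,0]}}

```text
clock: 13.9
ee_pos: [0.4847, 0.2216, 0.2685]
orientation: [2.613, -1.742, -0.001]
contact_force: [0.6, 0.3, -1.2]
finger_gap: 0.192
```

Run:
```python
from h import *
s=st()
go([.487,.231,.12],[-np.pi*.8321,np.pi*.5547,0])
```

```text
clock 13.9
q [-0.2196  0.4098 -0.3753  1.7518  0.173   1.0135 -1.8349]
ee_pos [0.4847 0.2216 0.2685]
orientation [ 2.6129e+00 -1.7423e+00 -6.0000e-04]
contact_force [ 0.5555  0.2501 -1.217 ]
moment [-0.0148 -0.0692 -0.0075]
finger_gap 0.1924
cmd [-0.013, -0.0098, 0.2474, 0.0006, -0.0001, -0.0002] dist 0.14876386929023172
```

>>> {"name": "send_rows", "arguments": {"commands": [-0.013,-0.01,0.02,0,0,0,-0.013,-0.01,0.07,0,0,0,-0.013,-0.01,0.13,0,0,0,-0.013,-0.01,0.19,0,0,0,-0.013,-0.01,0.23,0,0,0,-0.013,-0.01,0.247,0,0,0,-0.013,-0.01,0.247,0,0,0,-0.013,-0.01,0.247,0,0,0]}}

```text
clock: 14.57
ee_pos: [0.4869, 0.2312, 0.1201]
orientation: [2.613, -1.742, -0.002]
contact_force: [0.2, 0.4, -0.8]
finger_gap: 0.191
```

Run:
```python
from h import *
s=st()
c=snap('wrist','wrist10')
cv2.imwrite('pics/j10.png',cv2.resize(c['img'][100:340,200:440,::-1],None,fx=2.4,fy=2.4,interpolation=cv2.INTER_CUBIC))
go([.487,.231,.0722],[-np.pi*.8321,np.pi*.5547,0])
```

```text
clock 14.5667
q [-0.2878  0.603  -0.3119  1.9048  0.2807  0.678  -1.9446]
ee_pos [0.4869 0.2312 0.1201]
orientation [ 2.6126e+00 -1.7417e+00 -1.7000e-03]
contact_force [ 0.2252  0.4409 -0.8036]
moment [-0.0081  0.0283 -0.0385]
finger_gap 0.191
cmd [0.0004, 0.0016, 0.0815, -0.0003, 0.0001, -0.0002] dist 0.048891162101326255
```

View pics/j10.png

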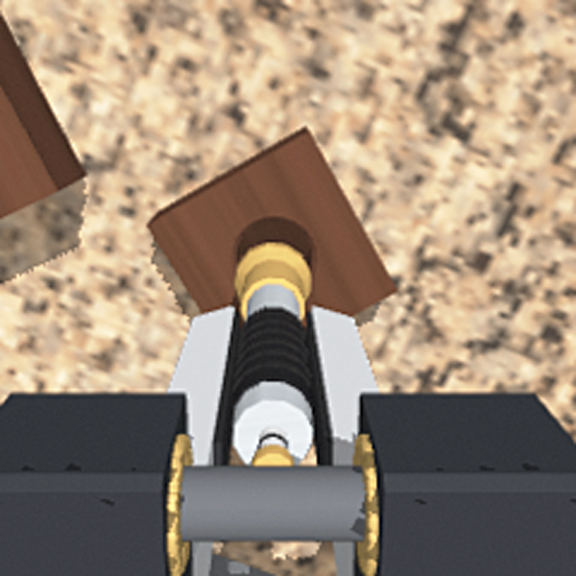

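Aligned laterally. Lower into the socket, gently.

>>> {"name": "send_rows", "arguments": {"commands": [0,0.001,0.01,0,0,0,0,0.001,0.022,0,0,0,0,0.001,0.034,0,0,0,0,0.001,0.044,0,0,0,0,0.001,0.054,0,0,0,0,0.001,0.063,0,0,0,0,0.001,0.072,0,0,0,0,0.001,0.077,0,0,0,0,0.001,0.078,0,0,0]}}

```text
clock: 15.37
ee_pos: [0.4868, 0.2312, 0.0735]
orientation: [2.613, -1.742, -0.001]
contact_force: [0.8, -0.2, -1.6]
finger_gap: 0.192
```

Run:
```python
from h import *
s=st()
go([.487,.231,.0715],[-np.pi*.8321,np.pi*.5547,0])
```

```text
clock 15.3667
q [-0.3138  0.6731 -0.2756  1.9388  0.3184  0.5724 -1.9779]
ee_pos [0.4868 0.2312 0.0735]
orientation [ 2.6133e+00 -1.7423e+00 -8.0000e-04]
contact_force [ 0.7991 -0.2289 -1.5737]
moment [-0.0058  0.0033 -0.0004]
finger_gap 0.1919
cmd [0.0004, -0.0002, 0.0033, 0.0005, 0.0, -0.0001] dist 0.001998231054550823
```

>>> {"name": "send_rows", "arguments": {"commands": [0,0,0.0015,0,0,0,0,0,0.003,0,0,0,0,0,0.0035,0,0,0,0,0,0.0035,0,0,0]}}

```text
clock: 15.7
ee_pos: [0.4869, 0.2313, 0.0717]
orientation: [2.614, -1.742, -0.0]
contact_force: [-0.7, -0.0, 0.6]
finger_gap: 0.194
```

Run:
```python
from h import *
s=st()
```

```text
clock 15.7
q [-0.3151  0.6759 -0.2741  1.9399  0.3199  0.5681 -1.9795]
ee_pos [0.4869 0.2313 0.0717]
orientation [ 2.6136e+00 -1.7425e+00 -5.0000e-04]
contact_force [-0.7    -0.0341  0.6212]
moment [-0.0576  0.1796 -0.0083]
finger_gap 0.1935
```

>>> {"name": "send_rows", "arguments": {"commands": [0,0,0,0,0,0,0,0,0,0,0,0,0,0,0,0,0,0,0,0,0,0,0,0,0,0,0,0,0,0,0,0,0,0,0,0,0,0,0,0,0,0,0,0,0,0,0,0,0,0,0,0,0,0,0,0,0,0,0,0], "fingers": 1}}

```text
clock: 16.53
ee_pos: [0.4869, 0.2313, 0.0717]
orientation: [2.613, -1.742, -0.0]
contact_force: [0.4, 0.2, 0.4]
finger_gap: 0.87
```

Run:
```python
from h import *
s=st()
c=snap('wrist','wrist11')
```

```text
clock 16.5333
q [-0.3151  0.6759 -0.274   1.9399  0.3199  0.5682 -1.9795]
ee_pos [0.4869 0.2313 0.0717]
orientation [ 2.6135e+00 -1.7425e+00 -5.0000e-04]
contact_force [0.4167 0.2047 0.4193]
moment [-0.0062  0.0076 -0.0011]
finger_gap 0.8697
```

View pics/wrist11.png

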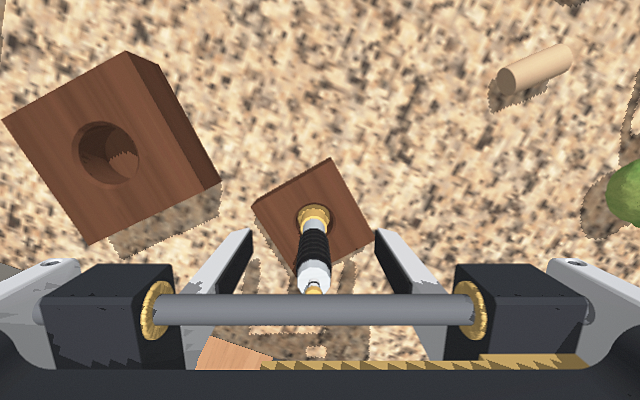

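Released and standing upright with the rod out; retreat straight up.

>>> {"name": "send_rows", "arguments": {"commands": [0,0,-0.01,0,0,0,0,0,-0.04,0,0,0,0,0,-0.08,0,0,0,0,0,-0.13,0,0,0,0,0,-0.19,0,0,0,0,0,-0.25,0,0,0,0,0,-0.31,0,0,0,0,0,-0.36,0,0,0,0,0.06,-0.42,0,0,0,0,0.08,-0.42,0,0,0]}}

```text
clock: 17.42
ee_pos: [0.4432, 0.214, 0.3284]
orientation: [-2.609, 1.739, -0.005]
contact_force: [0.3, 0.1, 0.1]
finger_gap: 1.003
```

>>> {"name": "send_rows", "arguments": {"commands": [0,0,-0.02,0,0,0,0,0,-0.02,0,0,0,0,0,-0.02,0,0,0,0,0,-0.02,0,0,0]}}

```text
clock: 17.75
ee_pos: [0.4432, 0.2138, 0.3398]
orientation: [-2.61, 1.74, -0.004]
contact_force: [-0.2, 0.4, -0.4]
finger_gap: 1.002
```

Run:
```python
from h import *
s=st()
c=snap('wrist','wrist12'); d=snap('side','side12')
P=cloud(c);q=P.reshape(-1,3);q=q[np.hypot(q[:,0]-.487,q[:,1]-.231)<.06]
for lo,hi in((.027,.033),(.107,.12),(.12,.127),(.129,.16)):
    a=q[(q[:,2]>lo)&(q[:,2]<hi)]
    if len(a)>2: print(lo,len(a),a[:,2].max(),np.median(a[:,2]),cv2.minEnclosingCircle((a[:,:2]*1000).astype(np.float32)))
a=cv2.resize(c['img'][100:250,240:390,::-1],(400,400),interpolation=cv2.INTER_CUBIC)
b=cv2.resize(d['img'][240:310,205:275,::-1],(400,400),interpolation=cv2.INTER_CUBIC)
cv2.imwrite('pics/j12.png',np.hstack([a,b]))
```

```text
clock 17.75
q [-0.1982  0.2769 -0.4051  1.7406  0.1193  1.1424 -1.8144]
ee_pos [0.4432 0.2138 0.3398]
orientation [-2.6097  1.7396 -0.0043]
contact_force [-0.2239  0.4481 -0.4217]
moment [0.0116 0.0258 0.0175]
finger_gap 1.0017
0.027 1709 0.03298432298202131 0.031131473016315803 ((486.53057861328125, 230.32920837402344), 52.35353088378906)
0.107 36 0.1174124700239163 0.11549587238942094 ((486.3167724609375, 230.58152770996094), 9.809876441955566)
0.12 89 0.12696356747140947 0.1250364073373298 ((486.39691162109375, 230.41249084472656), 8.235564231872559)
0.129 30 0.1395620101608509 0.1385987308202932 ((486.0182800292969, 230.56951904296875), 3.9528822898864746)
```

View pics/j12.png

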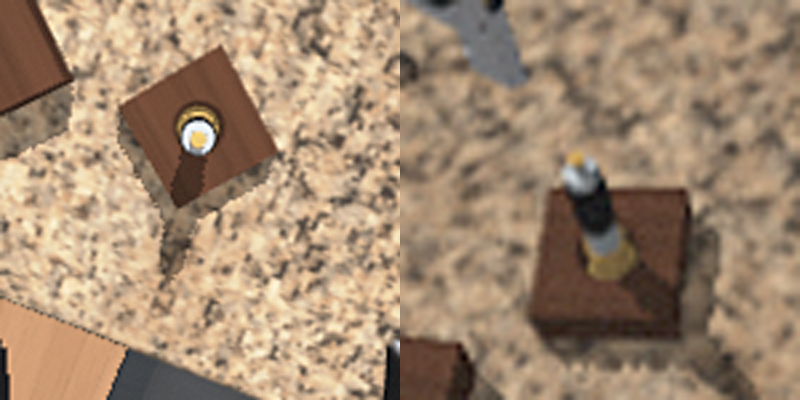

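View pics/side12.png

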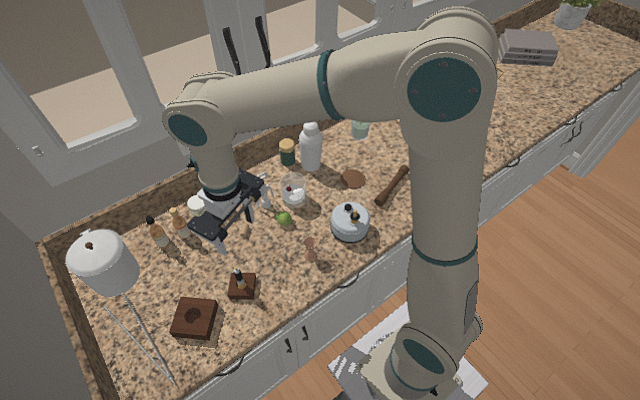

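Run:
```python
from h import *
print(ctrl.close_job())
```

```text
the job is handed in; nothing more can be done
None
```

I pressed the gauge onto the keg valve, held it there, and stood it back in the smaller stand with the rod out. The job is handed in at about 18 s on the robot's clock, against the 64 s limit; no verdict was reported.

- **Push on the valve:** the rubber seat was met where the cameras put it, about 113 mm above the worktop. The steady push read 15.5–16.7 N, about 17–18 N with the gauge's own weight. I held it for over a second. All the readings I took stayed under the 22 N limit, but I did not read the force at every instant. A side force of 2–3 N and a growing moment showed during the hold. The gauge did not look tilted or slipped in the wrist pictures.
- **Back in the stand:** the gauge top is at the same height and centre as at the start (about 125 mm), so it is fully seated and upright.
- **Reading:** the rod top stands about 9.5 mm higher than before, inside the 6 to 23 mm range. I could not confirm that this is the keg's full reading.
- **Rest of the scene:** the gripper is open, clear of everything and well above the gauge. The jigger, lime and glass look unmoved in the last side picture; I did not measure them.

The only disagreement was between cameras: they differed by 1–3 mm on the stand and valve positions. I used the offset between stand and valve, where they agreed to about 2 mm.

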